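# Key the lid home on the specimen pot

## Robot

A 7-joint arm with a two-finger parallel gripper is mounted at the origin on the work surface; the furniture and walls round the work are solid. World frame = base frame: x ahead of the robot, y to its left, z up, the work surface at z = 0. Lengths are in mm, angles in rad, forces in N, time in s.
With the tool pointing down it reaches from about 375 to 925 mm from the base axis. Payload 3.1 kg.
Tool frame: the origin (TCP) lies on the centre line of the jaws, within the pads' length; the fingertips stand 25 mm ahead of it and the grasp point (between the pads) lies 6 mm ahead of it; z points along the fingers, y is the line along which they close (so a half turn about z gives the same grasp; the last joint's range is limited). The gripper opens to 85 mm and grips with 20 to 120 N. Pads are 22 mm wide; open, the fingers measure 114 mm over their backs; the gripper's body (76 mm by 85 mm) begins 54 mm behind the grasp point. The pads swing forward as they close: fully open they stand 13 mm farther back than shut.
Start: joints at [1.02, 0.383, 0.044, 1.598, -0.018, 1.161, -0.05], TCP at [284.384, -584.491, 256.269] pointing down, gripper open.
Joint ranges: [-2.61, 2.61], [-0.41, 2.15], [-1.48, 1.57], [0, 2.5], [-1.57, 4.71], [0.05, 1.97], [-2.85, 2.85]. Speed limits (rad/s): [2.79, 2.79, 3.14, 3.14, 3.14, 3.14, 3.14].

## Interface

Orientations are given as a 3x3 rotation matrix whose columns are the frame's x, y, z axes.
In Python, from plant import r gives the robot as it stands.
- The arm moves only by the tool drive_tool, never from a script. Its arguments are lists of equal length, an entry for each row: "dr": the turn, a rotation vector about the tool's x, y, z in rad, a list of three; "offset": the shift along the tool's x, y, z in cm, a list of three; "fingers": the finger opening in cm, from 0 to 8.54. In form: {"dr": [[rx, ry, rz], ...], "offset": [[dx, dy, dz], ...], "fingers": [fingers, ...]}. A call has exactly 10 rows; each row is the pose to reach, as a shift and turn from the pose commanded when the call began, along the tool's axes at that moment; what a row does not reach only later rows make up. A row lasts 1/10 s, in which the tool goes at most 50 mm and 8.59 degrees, less where a joint would pass 70% of its speed; a pose out of reach is approached as far as the arm can. A call with a gripper value outside its range is refused whole. The fingers move at their own pace and stop on an object; "newtons" is the grip in N (left out, the last holds). Time passes only in rows, so rows that repeat a pose let the fingers close, or fill a call up. It gives the time, the measured TCP pose, the force, the opening and the grip force at its end, in the units of the state.
- r.observe(): the state, without advancing time (a new reading comes with each control period).
- r.get_image(name): name is "scene" or "top" or "wrist"; returns a dict with "pixels" (480x640x3 uint8, red, green, blue), "depth" (480x640 float32, mm along the optical axis (not along the pixel's ray), 0 where there is no reading), "fx", "fy", "cx", "cy" (pixels), "xyz" and "orientation" of the camera in the world; the wrist camera has in their place "hand_eye" (4x4, takes a point from camera to tool coordinates, whose origin is the TCP and whose axes are the flange's). Camera axes: x right, y up, looking along -z (the intrinsics and any distortion apply to the point x, -y, -z); pixel columns grow to the right and rows downward; lengths in mm; the calibration is good to about 2 mm. A picture is of the moment at which its call begins: read the wrist's pose just before it.
- r.finish_job(): hands the job in; it is judged then, once.
The state is a dict: "clock": time; "qpos": joint angles; "qvel": joint speeds; "joint_efforts": joint torques, N m; "tool_pos": TCP position; "tool_rot": TCP orientation; "force": force on the tool from outside, world axes, zero at the start; "wrist_torque": the same for the moment, N m; "opening": opening from 0.0 (shut) to 1.0 (fully open); "gripper_force": force on a finger pad.
Only numpy, scipy, OpenCV 4.12 (cv2) and the standard library are available. Lean on these libraries where they do the work, as an engineer would, in place of code of your own. Each camera call takes 0.05 s, during which the arm holds its last target. There are 200 camera calls.

## Task

The lid of the blue-lidded specimen pot has been put on out of line, so it stands up on its keys instead of closing. Without taking it off the pot, turn the blue lid by its bar handle until its orange tab is over the orange tab of the pot and the keys drop into their notches, and leave the lid fully down, flat on the rim. Do not touch the grey-lidded pot beside it, which is already closed.

Things in the scene. Friction and masses are not known exactly. Their poses are not given: they have to be found in the camera images.
- lid_handle (a point): Centre of the loose blue lid's bar: 60 mm long (x), 16 thick (y), 28 high, this point half-way up, on the lid's axis. Plate 106 mm wide, 8 thick, its top 14 mm below this point. +x: orange tab. 3 keys under it, 8 mm deep, ride on the rim: this point is then 90 mm above the bench, 82 with the lid home. A spigot 14 mm deep centres it. Starts 30-60 deg anticlockwise (from above) of home.
- blue_pot: Round metal pot under the blue lid, fixed to the bench, 104 mm wide, rim 60 mm high. Origin: centre of its underside; z up; +x: its orange tab, low on the side, out to 69 mm. The rim has 3 notches, 26 mm wide for keys 10 mm wide, unevenly spaced, so the lid fits one way only: home is when the lid's x axis points the same way as the pot's (within about 9 deg), and the keys drop in.
- grey_pot: Second pot of the same shape, fixed to the bench, its grey lid already home; not to be touched. Origin: centre of its underside; z up; +x towards its orange tabs; 96 mm high to the top of its bar. The pots may stand either way round, left or right, 0.18 m or more apart.

How it is judged:
By the outcome, as a careful person would: the job done as asked, in the order asked, and still so for the second after the job is handed in, with the robot touching nothing.
It also fails if it takes over 35 s, if anything falls off the work surface, if the arm or the gripper's body presses on something with over 40 N, if the wrist force passes 120 N, or if a joint passes its speed limit or range.

## Working session

There is one attempt and no reset: what is moved stays moved. The work goes in short steps, Python scripts to look and compute and a tool call to move; the robot and the scene stay as the last step left them, time stands still between calls to the robot, and variables do not carry over. Pictures are saved under pics/ and viewed, at most 10 in all, crops included, and the job is handed in when it is done.

Besides the shell and the picture viewer there is one more tool, called after ">>>" as name(argument=value, ...) on one line, values as JSON. drive_tool: Moves the arm, as the interface text tells. Its arguments: {"type":"object","properties":{"dr":{"type":"array"},"offset":{"type":"array"},"fingers":{"type":"array"},"newtons":{"type":"number"}},"required":["dr","offset","fingers"]}

```bash
mkdir -p pics
cat > h.py <<'E'
import numpy as np, cv2
from plant import r
def world(im,u,v,d=None):
    d=im["depth"][int(v),int(u)] if d is None else d
    p=np.array([(u-im["cx"])/im["fx"]*d,-(v-im["cy"])/im["fy"]*d,-d])
    return np.array(im["orientation"])@p+np.array(im["xyz"])
E
python3 - <<'E'
from h import *
import pickle
s=r.observe();print(s["clock"],s["tool_pos"],np.round(s["tool_rot"],3).tolist(),s["opening"])
for n in("top","scene"):
    im=r.get_image(n);print(n,im["xyz"],[k for k in im])
    pickle.dump(im,open(n+".pkl","wb"))
    cv2.imwrite(f"pics/{n}.png",im["pixels"][...,::-1])
E
```

```text
0.0 [ 284.08067581 -583.95983603  255.19643091] [[0.899, 0.438, -0.001], [0.438, -0.899, 0.002], [-0.0, -0.002, -1.0]] 0.9990101696660019
top [425.90721093 -66.9919295  918.67514462] ['pixels', 'depth', 'fx', 'fy', 'cx', 'cy', 'xyz', 'orientation']
scene [ -82.39756628 -382.44534551  524.62333217] ['pixels', 'depth', 'fx', 'fy', 'cx', 'cy', 'xyz', 'orientation']
```

View pics/top.png

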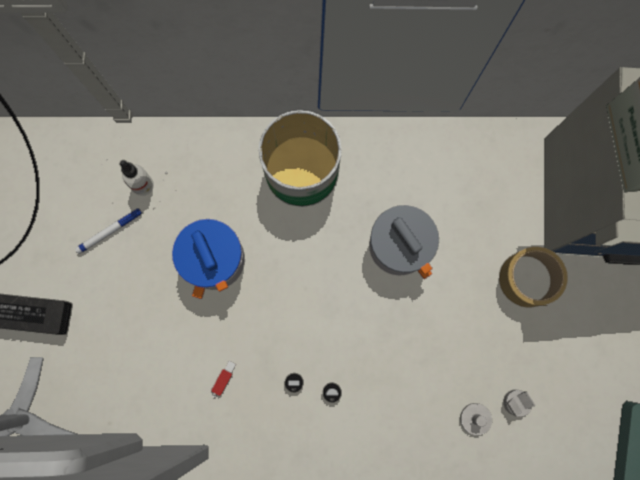

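The blue lid is at (208,253), its tab at (222,287), and the pot tab at (199,293). The grey pot is at (405,240).

Run:
```python
from h import *
import pickle
im=pickle.load(open("top.pkl","rb"))
c=im["pixels"][205:310,160:260,::-1];cv2.imwrite("pics/crop.png",cv2.resize(c,None,fx=5,fy=5,interpolation=cv2.INTER_CUBIC))
hsv=cv2.cvtColor(im["pixels"],cv2.COLOR_RGB2HSV)
v,u=np.mgrid[:480,:640]
def pts(m): return np.array([world(im,a,b) for a,b in zip(u[m],v[m]) if im["depth"][b,a]>0])
roi=(u>160)&(u<260)&(v>200)&(v<310)
P=pts(roi&(hsv[...,0]>100)&(hsv[...,0]<125)&(hsv[...,1]>150))
print(np.percentile(P[:,2],[1,25,50,75,99]))
pl=P[(abs(P[:,2]-76)<6)];(c,rad)=cv2.minEnclosingCircle(pl[:,:2].astype(np.float32));print("plate",c,rad,np.median(pl[:,2]))
b=P[P[:,2]>96];print("bar",len(b),b[:,2].mean(),cv2.minAreaRect(b[:,:2].astype(np.float32)))
w,e=np.linalg.eigh(np.cov(b[:,:2].T));print(b.mean(0),e[:,1],w)
O=pts(roi&(hsv[...,0]>3)&(hsv[...,0]<18)&(hsv[...,1]>180))
for lo,hi in((55,85),(0,50)):
    o=O[(O[:,2]>lo)&(O[:,2]<hi)];print("tab",len(o),o.mean(0))
g=(u>360)&(u<450)&(v>195)&(v<290);P=pts(g);q=P[P[:,2]>60];print("grey",q.mean(0), len(q))
```

```text
[ 73.09008917  75.68424297  76.85445118  78.24203767 105.99082969]
plate (571.9373168945312, 102.84520721435547) 51.9698486328125 76.52982166317969
bar 439 103.56558215804696 ((572.1192016601562, 103.17117309570312), (59.062721252441406, 16.42746353149414), 25.979583740234375)
[571.77522446 102.61490432 103.56558216] [-0.8987628  -0.43843521] [ 21.7153615  291.39546173]
tab 60 [520.97916946  78.48988897  76.17841763]
tab 49 [514.61007405 119.92864588  48.55623556]
grey [ 594.31275189 -200.08820871   71.81849243] 3692
```

View pics/crop.png

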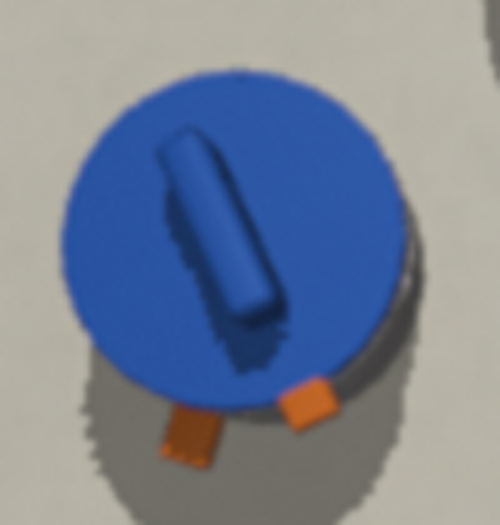

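View pics/scene.png

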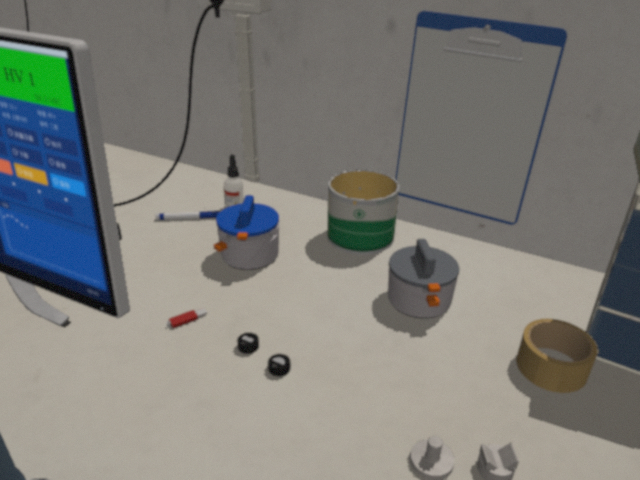

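The lid bar points to about 206° and the pot tab to about 163°, so the turn is about 42° clockwise. That is inside the 30–60° given, and the heights match: plate 76.5, bar top about 104. Next I'll check the monitor against the arm's path.

Run:
```python
from h import *
import pickle
for n in("top","scene"):
    im=pickle.load(open(n+".pkl","rb"))
    P=np.array([world(im,a,b) for a in range(0,640,6) for b in range(0,480,6) if im["depth"][b,a]>0])
    q=P[(P[:,2]>130)&(P[:,0]<750)&(abs(P[:,1])<800)]
    for y in range(-800,800,100):
        k=q[(q[:,1]>=y)&(q[:,1]<y+100)]
        if len(k): print(n,y,len(k),"x",k[:,0].min().round(),k[:,0].max().round(),"z",k[:,2].min().round(),k[:,2].max().round())
s=r.observe();R=np.array(s["tool_rot"]);t=np.array([572,103,200.])
print("tool shift",R.T@(t-s["tool_pos"]))
```

```text
top -500 247 x 554.0 750.0 z 141.0 318.0
top 0 25 x 282.0 310.0 z 143.0 359.0
top 100 121 x 295.0 328.0 z 139.0 359.0
top 200 62 x 309.0 328.0 z 182.0 361.0
top 300 6 x 314.0 324.0 z 136.0 180.0
scene -500 60 x 552.0 715.0 z 131.0 264.0
scene -100 15 x 35.0 53.0 z 132.0 167.0
scene 0 147 x 274.0 309.0 z 131.0 405.0
scene 100 404 x 271.0 305.0 z 131.0 406.0
scene 200 135 x 268.0 286.0 z 132.0 376.0
tool shift [ 559.45598674 -491.56682679   56.10945618]
```

Run:
```python
from h import *
import pickle
for n in("top","scene"):
    im=pickle.load(open(n+".pkl","rb"))
    P=np.array([world(im,a,b) for a in range(0,640,3) for b in range(0,480,3) if im["depth"][b,a]>0])
    q=P[(P[:,2]>130)&(P[:,0]>250)&(P[:,0]<340)&(P[:,1]>-100)&(P[:,1]<400)]
    for z in range(130,430,50):
        k=q[(q[:,2]>=z)&(q[:,2]<z+50)]
        if len(k): print(n,z,"ymin",k[:,1].min(),"ymax",k[:,1].max(), k[k[:,1].argmin()])
```

```text
top 130 ymin 87.9430732616003 ymax 361.1590463680938 [279.05001149  87.94307326 135.86381704]
top 180 ymin 87.96083962234057 ymax 315.92928201305176 [289.1217656   87.96083962 208.2240375 ]
top 230 ymin 88.10864709081802 ymax 291.4151792859659 [291.66304414  88.10864709 238.64617311]
top 280 ymin 88.1996411146191 ymax 271.59129624942045 [295.79747002  88.19964111 304.85301963]
top 330 ymin 88.62902248475545 ymax 240.42156313706852 [305.08544971  88.62902248 348.9322403 ]
scene 130 ymin 87.14491406929744 ymax 286.04900544789353 [289.62443147  87.14491407 132.86056064]
scene 180 ymin 87.60952571309736 ymax 271.1859328258715 [283.63023343  87.60952571 219.52255765]
scene 230 ymin 87.41511555145337 ymax 254.39236864452056 [283.96548387  87.41511555 238.48988446]
scene 280 ymin 87.02304613767762 ymax 235.96279726248446 [292.83693855  87.02304614 305.9921096 ]
scene 330 ymin 87.08140438505882 ymax 216.5177762723958 [288.68368347  87.08140439 348.92376829]
scene 380 ymin 87.78418328007768 ymax 215.3105036432642 [297.91661297  87.78418328 394.00459796]
```

>>> drive_tool(dr=[[0, 0, 0], [0, 0, 0], [0, 0, 0], [0, 0, 0], [0, 0, 0], [0, 0, 0], [0, 0, 0], [0, 0, 0], [0, 0, 0], [0, 0, 0]], offset=[[2, -1.5, -1], [5, -3.7, -2], [9, -6.6, -2.5], [13, -9.5, -2.5], [17, -12.5, -2.5], [21, -15.4, -2.5], [25, -18.3, -2.5], [29, -21.3, -2.5], [32, -23.5, -2.5], [34, -25, -2.5]], fingers=[5, 5, 5, 5, 5, 5, 5, 5, 5, 5], newtons=40)

```text
clock: 1.1
tool_pos: [481.8, -206.7, 280.8]
tool_rot: [[0.897, 0.442, -0.0], [0.442, -0.897, 0.001], [0.0, -0.002, -1.0]]
force: [-0.4, -0.9, -0.4]
opening: 0.582
gripper_force: 0.0
```

>>> drive_tool(dr=[[0, 0, 0], [0, 0, 0], [0, 0, 0], [0, 0, 0], [0, 0, 0], [0, 0, 0], [0, 0, 0], [0, 0, 0], [0, 0, 0], [0, 0, 0]], offset=[[2, -1.7, 0], [5, -4.2, 0], [8, -6.8, 0], [11, -9.3, 0], [13, -11, 0], [15, -12.7, 0], [16.5, -14, 0], [17.2, -14.6, 0], [17.2, -14.6, 0], [17.2, -14.6, 0]], fingers=[5, 5, 5, 5, 5, 5, 5, 5, 5, 5])

```text
clock: 2.1
tool_pos: [571.0, -5.7, 280.8]
tool_rot: [[0.9, 0.436, -0.001], [0.436, -0.9, -0.001], [-0.001, 0.0, -1.0]]
force: [-0.4, -0.3, -0.0]
opening: 0.583
gripper_force: 0.0
```

Run:
```python
from h import *
s=r.observe();print(s["tool_pos"],np.round(s["qpos"],3),s["force"])
a=r.get_image("scene")["pixels"];b=r.get_image("top");
P=np.array([world(b,u,v) for u in range(0,640,3) for v in range(0,480,3) if b["depth"][v,u]>0])
q=P[(P[:,2]>250)&(P[:,0]>200)&(P[:,0]<640)&(P[:,1]<87)&(P[:,1]>-150)]
for x in range(200,640,40):
    k=q[(q[:,0]>=x)&(q[:,0]<x+40)]
    if len(k):print(x,"y",k[:,1].min(),k[:,1].max(),"z",k[:,2].min(),k[:,2].max())
cv2.imwrite("pics/s2.png",np.hstack([a,b["pixels"]])[::2,::2,::-1])
```

```text
[571.04024772  -5.74303251 280.84704335] [ 0.267  0.24  -0.38   1.748  0.097  1.174 -1.261] [-0.4484527  -0.3313159  -0.04560009]
360 y -70.96951525244121 7.382206491001014 z 659.574623294284 703.465431980912
400 y -67.08468089915752 11.695702643079699 z 640.9396811045881 694.5515349611726
440 y -61.24441403508413 17.31818262145032 z 621.8517503160509 677.8520808649586
480 y -55.85409750318099 26.81032706939635 z 580.7947076883531 661.6059886484197
520 y -53.84831394151417 41.81744604276027 z 555.7427361038112 644.0087213808024
560 y -69.93245035728609 41.36052423695892 z 269.5381035916273 628.8078998147637
600 y -63.7240942689787 26.02387817972192 z 351.61906104167383 613.5314125274331
```

View pics/s2.png

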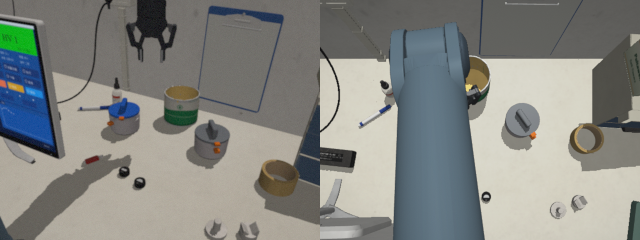

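The forearm's underside is about 600 mm up at the monitor, whose top is at 405, so the path is clear. I'm moving above the lid now.

>>> drive_tool(dr=[[0, 0, 0], [0, 0, 0], [0, 0, 0], [0, 0, 0], [0, 0, 0], [0, 0, 0], [0, 0, 0], [0, 0, 0], [0, 0, 0], [0, 0, 0]], offset=[[0.7, -1.5, 1], [1.6, -3.3, 2], [2.6, -5.3, 4], [3.6, -7.2, 6], [4.2, -8.5, 7.5], [4.7, -9.5, 8.5], [4.8, -9.8, 9], [4.8, -9.8, 9], [4.8, -9.8, 9], [4.8, -9.8, 9]], fingers=[5, 5, 5, 5, 5, 5, 5, 5, 5, 5])

```text
clock: 3.2
tool_pos: [572.7, 103.4, 192.2]
tool_rot: [[0.9, 0.436, 0.002], [0.436, -0.9, -0.0], [0.001, 0.001, -1.0]]
force: [-0.4, -0.1, -1.3]
opening: 0.584
gripper_force: 0.0
```

Run:
```python
from h import *
s=r.observe();im=r.get_image("wrist")
R=np.array(s["tool_rot"]);H=np.array(im["hand_eye"]);print(s["qpos"].round(2),H.round(2).tolist())
cv2.imwrite("pics/w1.png",im["pixels"][...,::-1])
im["orientation"]=R@H[:3,:3];im["xyz"]=np.array(s["tool_pos"])+R@H[:3,3]
hsv=cv2.cvtColor(im["pixels"],cv2.COLOR_RGB2HSV)
v,u=np.mgrid[:480,:640]
def pts(m): return np.array([world(im,a,b) for a,b in zip(u[m],v[m]) if im["depth"][b,a]>0])
P=pts((hsv[...,0]>100)&(hsv[...,0]<125)&(hsv[...,1]>150));P=P[np.hypot(P[:,0]-572,P[:,1]-103)<60]
b=P[(P[:,2]>99)&(P[:,2]<115)]
if len(b): print("bar",len(b),b[:,2].mean(),cv2.minAreaRect(b[:,:2].astype(np.float32)))
O=pts((hsv[...,0]>3)&(hsv[...,0]<18)&(hsv[...,1]>180))
for lo,hi in((55,90),(0,50)):
    o=O[(O[:,2]>lo)&(O[:,2]<hi)]
    if len(o):print("tab",len(o),o.mean(0))
```

```text
[ 0.1   0.36 -0.42  1.81  0.17  1.01 -1.51] [[-0.0, 0.96, 0.29, 73.89], [1.0, 0.0, 0.0, -0.29], [0.0, 0.29, -0.96, -117.0], [0.0, 0.0, 0.0, 1.0]]
bar 2686 102.80404303153395 ((573.6134643554688, 104.44851684570312), (55.472450256347656, 15.959312438964844), 25.507524490356445)Traceback (most recent call last):
  File "<stdin>", line 14, in <module>
IndexError: too many indices for array: array is 1-dimensional, but 2 were indexed
```

View pics/w1.png

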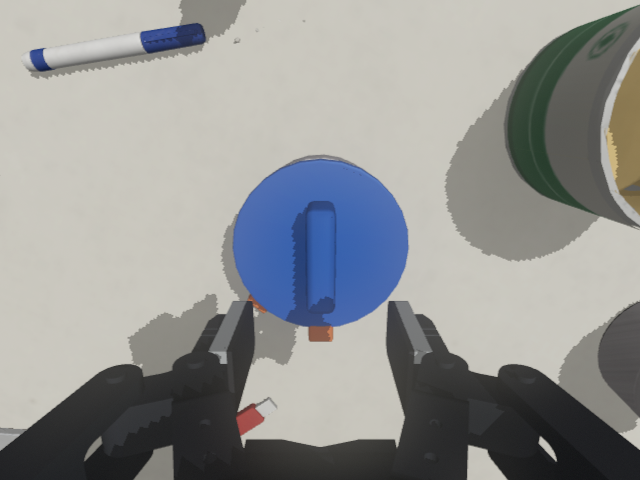

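Wrist view: the bar is centred at (320,257) and lined up with the jaws, the lid tab is at (320,333), and the pot tab shows at (258,303). This agrees with the top camera to 1–2 mm, so I'm descending.

>>> drive_tool(dr=[[0, 0, 0], [0, 0, 0], [0, 0, 0], [0, 0, 0], [0, 0, 0], [0, 0, 0], [0, 0, 0], [0, 0, 0], [0, 0, 0], [0, 0, 0]], offset=[[0, 0, 1], [0, 0, 2.5], [0, 0, 4], [0, 0, 5.5], [0, 0, 7], [0, 0, 8], [0, 0, 8.5], [0, 0, 8.5], [0, 0, 8.5], [0, 0, 8.5]], fingers=[5, 5, 5, 5, 5, 5, 5, 5, 5, 5])

```text
clock: 4.25
tool_pos: [572.6, 105.0, 107.2]
tool_rot: [[0.899, 0.438, 0.002], [0.438, -0.899, 0.0], [0.002, 0.0, -1.0]]
force: [0.4, 0.3, 0.1]
opening: 0.586
gripper_force: 0.0
```

>>> drive_tool(dr=[[0, 0, 0], [0, 0, 0], [0, 0, 0], [0, 0, 0], [0, 0, 0], [0, 0, 0], [0, 0, 0], [0, 0, 0], [0, 0, 0], [0, 0, 0]], offset=[[0, 0, 0], [0, 0, 0], [0, 0, 0], [0, 0, 0], [0, 0, 0], [0, 0, 0], [0, 0, 0], [0, 0, 0], [0, 0, 0], [0, 0, 0]], fingers=[3.5, 2.5, 2, 1.5, 1.2, 1, 1, 1, 1, 1], newtons=35)

```text
clock: 5.25
tool_pos: [572.1, 104.7, 106.7]
tool_rot: [[0.899, 0.437, 0.001], [0.437, -0.899, -0.0], [0.001, 0.0, -1.0]]
force: [-0.6, -1.4, 4.7]
opening: 0.178
gripper_force: 35.6
```

>>> drive_tool(dr=[[0, 0, 0.03], [0, 0, 0.08], [0, 0, 0.13], [0, 0, 0.18], [0, 0, 0.23], [0, 0, 0.28], [0, 0, 0.33], [0, 0, 0.38], [0, 0, 0.4], [0, 0, 0.4]], offset=[[0, 0, 0], [0, 0, 0], [0, 0, 0], [0, 0, 0], [0, 0, 0], [0, 0, 0], [0, 0, 0], [0, 0, 0], [0, 0, 0], [0, 0, 0]], fingers=[1, 1, 1, 1, 1, 1, 1, 1, 1, 1])

```text
clock: 6.25
tool_pos: [572.4, 105.3, 106.7]
tool_rot: [[0.999, 0.053, 0.001], [0.053, -0.999, 0.001], [0.001, -0.001, -1.0]]
force: [0.6, 0.2, 3.6]
opening: 0.179
gripper_force: 35.7
```

>>> drive_tool(dr=[[0, 0, 0.03], [0, 0, 0.08], [0, 0, 0.13], [0, 0, 0.18], [0, 0, 0.22], [0, 0, 0.26], [0, 0, 0.29], [0, 0, 0.315], [0, 0, 0.315], [0, 0, 0.315]], offset=[[0, 0, 0], [0, 0, 0], [0, 0, 0], [0, 0, 0], [0, 0, 0], [0, 0, 0], [0, 0, 0], [0, 0, 0], [0, 0, 0], [0, 0, 0]], fingers=[1, 1, 1, 1, 1, 1, 1, 1, 1, 1])

```text
clock: 7.25
tool_pos: [571.2, 104.7, 105.7]
tool_rot: [[0.966, -0.259, -0.001], [-0.259, -0.966, -0.0], [-0.001, 0.0, -1.0]]
force: [0.1, -0.2, -2.1]
opening: 0.177
gripper_force: 34.9
```

Run:
```python
from h import *
s=r.observe();im=r.get_image("wrist");print(s["force"],s["wrist_torque"],s["qpos"].round(2))
cv2.imwrite("pics/w2.png",im["pixels"][...,::-1])
cv2.imwrite("pics/s3.png",cv2.resize(r.get_image("scene")["pixels"][180:290,190:300,::-1],None,fx=5,fy=5))
```

```text
[ 0.14285523 -0.18382785 -2.07441032] [-0.00263122  0.05122972  0.00169535] [-0.04  0.45 -0.25  1.87  0.14  0.84 -2.2 ]
```

View pics/s3.png

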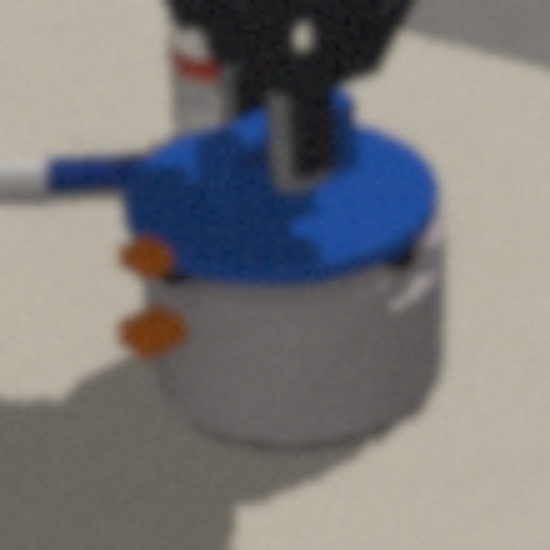

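The tabs line up, at (148,258) and (153,333). The sign of Fz has flipped, so the gripper now carries the lid and the keys are over the notches. I'll lower it 8 mm.

>>> drive_tool(dr=[[0, 0, 0], [0, 0, 0], [0, 0, 0], [0, 0, 0], [0, 0, 0], [0, 0, 0], [0, 0, 0], [0, 0, 0], [0, 0, 0], [0, 0, 0]], offset=[[0, 0, 0.1], [0, 0, 0.2], [0, 0, 0.3], [0, 0, 0.4], [0, 0, 0.5], [0, 0, 0.6], [0, 0, 0.7], [0, 0, 0.8], [0, 0, 0.8], [0, 0, 0.8]], fingers=[1, 1, 1, 1, 1, 1, 1, 1, 1, 1])

```text
clock: 8.35
tool_pos: [572.0, 104.4, 98.7]
tool_rot: [[0.966, -0.259, 0.0], [-0.259, -0.966, -0.001], [0.0, 0.0, -1.0]]
force: [-1.3, -2.3, 3.1]
opening: 0.179
gripper_force: 35.5
```

The lid went down 8 mm and Fz is now a slight upward push, so it is seated. I'll release and retreat straight up.

>>> drive_tool(dr=[[0, 0, 0], [0, 0, 0], [0, 0, 0], [0, 0, 0], [0, 0, 0], [0, 0, 0], [0, 0, 0], [0, 0, 0], [0, 0, 0], [0, 0, 0]], offset=[[0, 0, 0], [0, 0, 0], [0, 0, 0], [0, 0, 0], [0, 0, 0], [0, 0, 0], [0, 0, 0], [0, 0, 0], [0, 0, 0], [0, 0, 0]], fingers=[1.8, 2, 2.5, 3, 3.5, 4, 4.5, 5, 5, 5])

```text
clock: 9.35
tool_pos: [571.8, 104.7, 98.3]
tool_rot: [[0.966, -0.259, 0.0], [-0.259, -0.966, 0.0], [0.0, -0.0, -1.0]]
force: [0.1, 0.3, -0.7]
opening: 0.59
gripper_force: 0.0
```

>>> drive_tool(dr=[[0, 0, 0], [0, 0, 0], [0, 0, 0], [0, 0, 0], [0, 0, 0], [0, 0, 0], [0, 0, 0], [0, 0, 0], [0, 0, 0], [0, 0, 0]], offset=[[0, 0, -0.5], [0, 0, -1.5], [0, 0, -3], [0, 0, -5], [0, 0, -7], [0, 0, -9], [0, 0, -11], [0, 0, -12], [0, 0, -12], [0, 0, -12]], fingers=[5, 5, 5, 5, 5, 5, 5, 5, 5, 5])

```text
clock: 10.35
tool_pos: [571.6, 104.7, 218.3]
tool_rot: [[0.966, -0.259, 0.0], [-0.259, -0.966, -0.0], [0.0, 0.0, -1.0]]
force: [0.2, -1.1, -1.0]
opening: 0.583
gripper_force: 0.0
```

Run:
```python
from h import *
s=r.observe();im=r.get_image("wrist");print(s["clock"],s["tool_pos"],s["force"])
R=np.array(s["tool_rot"]);H=np.array(im["hand_eye"])
im["orientation"]=R@H[:3,:3];im["xyz"]=np.array(s["tool_pos"])+R@H[:3,3]
hsv=cv2.cvtColor(im["pixels"],cv2.COLOR_RGB2HSV)
m=(hsv[...,0]>100)&(hsv[...,0]<125)&(hsv[...,1]>150);v,u=np.nonzero(m)
P=np.array([world(im,a,b) for a,b in zip(u,v) if im["depth"][b,a]>0]);P=P[np.hypot(P[:,0]-572,P[:,1]-104)<55]
pl=P[(P[:,2]<80)&(P[:,2]>55)];b=P[P[:,2]>90]
A=np.c_[pl[:,:2]-[572,104],np.ones(len(pl))];print("plate z/tilt",np.linalg.lstsq(A,pl[:,2],rcond=None)[0])
print("bar",b[:,2].mean(),cv2.minAreaRect(b[:,:2].astype(np.float32)))
cv2.imwrite("pics/s4.png",np.hstack([cv2.resize(r.get_image("scene")["pixels"][180:290,190:300],(400,400)),cv2.resize(im["pixels"][100:420,160:480],(400,400))])[...,::-1])
```

```text
10.35 [571.59866042 104.65785323 218.31112906] [ 0.16412407 -1.12271359 -0.95698436]
plate z/tilt [ 9.67544418e-04 -2.91456353e-04  6.75138782e+01]
bar 94.90406815270052 ((572.4757080078125, 104.87724304199219), (15.956070899963379, 56.723323822021484), 74.41242218017578)
```

View pics/s4.png

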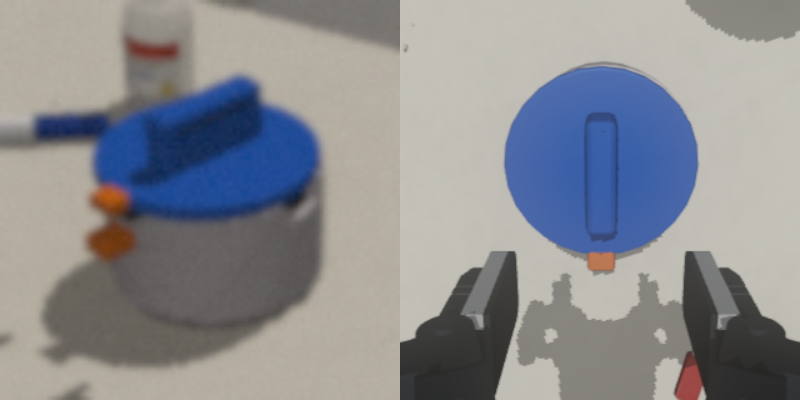

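The plate top is at 67.5 mm (68 expected with the lid home) with no tilt. The lid tab at (110,198) sits over the pot tab at (110,240), and the gripper is clear.

```bash
python3 -c "
from plant import r
print(r.finish_job())"
```

```text
the job is handed in; nothing more can be done
None
```

The blue lid is turned home with its orange tab over the pot's, fully down and flat on the rim; the grey pot was not touched, and I handed the job in at about 10.5 s.

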